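# Lock a probe holder into the bench rail

## Robot

A 6-joint arm with a two-finger parallel gripper is mounted at the origin on the work surface. World frame = base frame: x ahead of the robot, y to its left, z up, the work surface at z = 0. Lengths are in m, angles in rad, forces in N, time in s.
With the tool pointing down it reaches from about 0.35 to 0.775 m from the base axis. Payload 7.3 kg.
Tool frame: the origin (TCP) lies at the very end of the fingers, on their centre line; the grasp point (between the pads) lies 19 mm behind it (robot.tcp_to_grasp is the z of the grasp point in the tool frame, in m); z points along the fingers, y is the line along which they close (so a half turn about z gives the same grasp; the last joint's range is limited). The gripper opens to 92 mm and grips with 3 to 60 N. Pads are 19 mm wide; open, the fingers measure 130 mm over their backs; the gripper's body (75 mm by 190 mm) begins 47 mm behind the grasp point.
Start: joints at [1.055, 0.342, 1.524, -0, 1.275, -0.146], TCP at [0.19, 0.49, 0.227] pointing down, gripper open.
Joint ranges: [-2.53, 2.53], [-0.77, 2.02], [0.04, 2.7], [-1, 4.14], [0.28, 2.66], [-3.11, 3.11]. Speed limits (rad/s): [2.57, 2.57, 3.14, 3.14, 3.14, 3.14].

## Interface

Orientations are given as [roll, pitch, yaw] about the fixed x, y, z axes, in that order (R = Rz(yaw) Ry(pitch) Rx(roll)).
In Python, from cell import monitor, read_camera, get_calibration, job, robot gives the robot as it stands. The module is installed in compiled form; this text tells all that it offers.
- The arm moves only by the tool send_rows, never from a script. Its argument "targets" is a list of rows, each an object with "translation": the shift along the tool's x, y, z in cm, a list of three; "spin": the turn about the tool's z in degrees; "jaw": the opening, from 0 (shut) to 1 (fully open). A call has exactly 5 rows; each row is the pose to reach, as a shift and turn from the pose commanded when the call began, along the tool's axes at that moment; what a row does not reach only later rows make up. A row lasts 1/10 s, in which the tool goes at most 50 mm and 8.59 degrees, less where a joint would pass 70% of its speed; a pose out of reach is approached as far as the arm can. A call with a gripper value outside its range is refused whole. The fingers move at their own pace and stop on an object; "force" is the grip in N (left out, the last holds). Time passes only in rows, so rows that repeat a pose let the fingers close, or fill a call up. It gives the time, the measured TCP pose, the force, the opening and the grip force at its end, in the units of the state.
- monitor.observe(): the state, without advancing time (a new reading comes with each control period).
- read_camera(name): name is "side" or "top"; returns (picture, depth): 400x640x3 uint8, red, green, blue; 400x640 float32, m along the optical axis (not along the pixel's ray), 0 where there is no reading.
- get_calibration(name): a dict with "intrinsics" (3x3 intrinsics, pixels), "origin" and "orientation" of the camera in the world. Camera axes: x right, y up, looking along -z (the intrinsics and any distortion apply to the point x, -y, -z); pixel columns grow to the right and rows downward; lengths in m; the calibration is good to about 2 mm. A picture is of the moment at which its call begins. get_calibration takes no time and is no camera call.
- job.hand_in(): hands the job in; it is judged then, once.
The state is a dict: "time": time; "qpos": joint angles; "qvel": joint speeds; "joint_efforts": joint torques, N m; "tool_pos": TCP position; "tool_rot": TCP orientation; "contact_force": force on the tool from outside, world axes, zero at the start; "torque": the same for the moment, N m; "opening": finger opening in m; "grip_force": force on a finger pad.
Only numpy, scipy, OpenCV 4.12 (cv2) and the standard library are available. Lean on these libraries where they do the work, as an engineer would, in place of code of your own. Each camera call takes 0.05 s, during which the arm holds its last target. There are 200 camera calls.

## Task

Take the loose probe holder out of its parking stand and lower its T-shaped foot through the slot of the aluminium bench rail, in the free stretch, until its collar rests on the rail. Then turn it a quarter turn, either way, so that the foot catches under both lips and the bar stands square across the rail like the holder already fitted, and let go. Leave the other things on the bench where they are.

Things in the scene. Friction and masses are not known exactly. Their poses are not given: they have to be found in the camera images.
- rail: Aluminium slotted strut fixed to the bench, 306 mm long (own y, with black end caps), 46 mm wide (own x), 30 mm high; origin: centre of its underside. Slot in the top along its y, 17 mm wide between 6 mm thick lips; channel below 40 mm wide, 20 mm deep, floor at 4 mm. A like holder with a probe is already fitted at y = +100 mm, bar across the rail, immovable, 130 mm tall.
- rail_free (a point): Point on the slot's centre line at the level of the lip tops (30 mm above the bench), in the middle of the free stretch of the slot (at rail y = -45 mm; free from about -145 to +60 mm). Axes as the rail's.
- holder: Loose probe holder, 76 mm tall, upright in the stand. Origin: centre of its underside. Up its z: steel T-head 32 (own x) x 12 x 8 mm; neck 10 mm across to 18 mm; round collar 38 mm across, 18 to 24 mm; post 12 mm across to 54 mm; black bar 54 to 76 mm, 14 mm thick (own y), 64 mm long (own x), parallel to the head, with a 24 mm ring at each end (108 mm overall). 160 g or so.
- holder_grip (a point): Middle of the holder's grip bar, 66 mm above the holder's origin, on its axis: grip across the 14 mm thickness here (own y). Axes as the holder's. The holder is the same after half a turn. It stands at 78 mm above the bench both in the stand and when the collar rests on the rail.
- holder_head (a point): Middle of the holder's T-head, 4 mm above the holder's origin; axes as the holder's. With the collar on the rail it is 16 mm above the bench, with 4 mm of play under the lips, and turns freely.
- stand: Grey plastic parking stand fixed to the bench, 80 (own x) x 56 x 30 mm high, origin at the centre of its underside, with a pocket 37 x 17 mm, 24 mm deep in its top, long side along its x. The holder's T-head hangs in the pocket, its collar rests on the stand's top; it lifts straight out.
- jar: Bystander, loose: clear screw-top jar, 52 mm across, 85 mm tall; origin at the middle of its underside.
- beaker: Bystander, loose: open glass beaker, 66 mm across, 80 mm tall; origin at the middle of its underside.
- pot: Bystander, loose: lidded steel weighing pot, 64 mm across, 50 mm tall; origin at the middle of its underside.
- vial: Bystander, loose: small labelled jar, 44 mm across, 75 mm tall; origin at the middle of its underside.
Mind the look-alikes: they are no part of the job. What is shaped like the holder but orange is not meant.

How it is judged:
By the outcome, as a careful person would: the job done as asked, in the order asked, and still so for the second after the job is handed in, with the robot touching nothing.
It also fails if it takes over 45 s, if anything falls off the work surface, if the arm or the gripper's body presses on something with over 40 N, if the wrist force passes 120 N, or if a joint passes its speed limit or range.

## Working session

There is one attempt and no reset: what is moved stays moved. The work goes in short steps, Python scripts to look and compute and a tool call to move; the robot and the scene stay as the last step left them, time stands still between calls to the robot, and variables do not carry over. Pictures are saved under pics/ and viewed, at most 10 in all, crops included, and the job is handed in when it is done.

Besides the shell and the picture viewer there is one more tool, called after "Call:" in YAML: its name, and indented under it one key for each argument. send_rows: Moves the arm, as the interface text tells. Its arguments: {"type":"object","properties":{"targets":{"type":"array"},"force":{"type":"number"}},"required":["targets"]}

```bash
mkdir -p pics; cat > h.py <<'E'
import numpy as np, cv2
from cell import monitor, read_camera, get_calibration, job, robot
def cloud(name):
    p,d=read_camera(name); c=get_calibration(name); K=np.array(c["intrinsics"])
    return p,d,K,c
def Rot(c):
    o=np.array(c["orientation"],float)
    if o.shape==(3,3): return o
    from scipy.spatial.transform import Rotation as R
    return R.from_euler('xyz',o).as_matrix()
def ray(uv,K,c):
    uv=np.atleast_2d(uv).astype(float); q=np.c_[uv,np.ones(len(uv))]@np.linalg.inv(K).T
    q=q*[1,-1,-1]
    return np.array(c["origin"],float), q@Rot(c).T
def plane(uv,z,K,c):
    o,r=ray(uv,K,c); return o+r*((z-o[2])/r[:,2])[:,None]
def pts(d,K,c):
    v,u=np.mgrid[:400,:640]; o,r=ray(np.c_[u.ravel(),v.ravel()],K,c)
    return (o+r*d.reshape(-1,1)).reshape(400,640,3)
E
python3 - <<'E'
from h import *
print(monitor.observe())
for n in("top","side"):
    p,d,K,c=cloud(n); cv2.imwrite(f"pics/{n}0.png",p[:,:,::-1]); np.savez(f"{n}0.npz",p=p,d=d); print(n,c, (d>0).mean())
E
```

```text
{'time': 0.0, 'qpos': array([ 1.05503337e+00,  3.42727074e-01,  1.52506436e+00,  7.38624500e-06,
        1.27541681e+00, -1.46007592e-01]), 'qvel': array([-7.95676900e-04,  8.09992221e-05,  2.58839771e-04,  5.26286720e-04,
        2.89449299e-05,  7.68696972e-04]), 'joint_efforts': array([ 6.69018136e-04, -4.31241417e+01, -2.44221425e+01,  7.16616260e-02,
        5.60111634e-02, -1.00528064e-04]), 'tool_pos': array([0.18949229, 0.48914312, 0.2260262 ]), 'tool_rot': array([-3.13999528e+00, -2.42038642e-04,  2.77183494e+00]), 'contact_force': array([-0.05126329,  0.06863748, -0.26699355]), 'torque': array([ 0.00938257, -0.04998151, -0.01171774]), 'grip_force': 0.0, 'opening': 0.09192699327287775}
top {'intrinsics': array([[409.00053671,   0.        , 317.20795456],
       [  0.        , 409.00053671, 205.81926334],
       [  0.        ,   0.        ,   1.        ]]), 'origin': array([0.40655225, 0.06837582, 1.06236225]), 'orientation': array([ 2.11849683e-01, -5.55372364e-04, -1.59020427e+00])} 0.99596875
side {'intrinsics': array([[364.49034968,   0.        , 317.78864483],
       [  0.        , 364.49034968, 193.95201953],
       [  0.        ,   0.        ,   1.        ]]), 'origin': array([ 0.14667964, -0.531011  ,  0.80532113]), 'orientation': array([ 0.79976154,  0.01050217, -0.69422426])} 0.99595703125
```

View pics/top0.png

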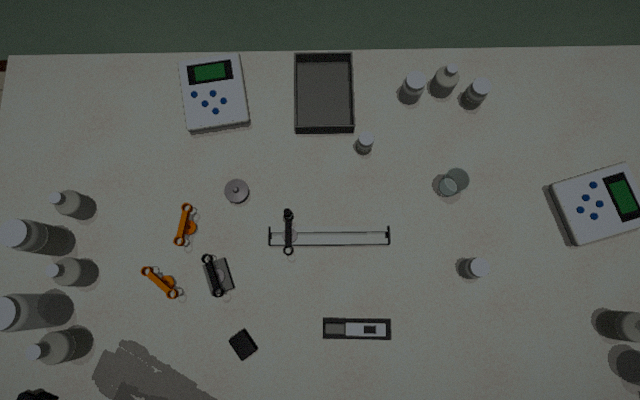

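View pics/side0.png

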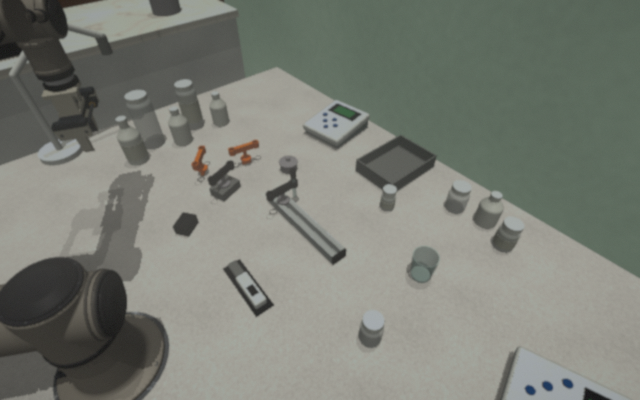

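Candidates in the top view:
- Black holder on the grey stand, (212,275).
- Fitted black holder on the rail, (289,230).
- Orange look-alikes, (185,225) and (160,282).
- Black block, (243,344).

I choose (212,275), which is black and in the stand. Next I check it in a crop and measure.

```bash
python3 - <<'E'
from h import *
T=np.load("top0.npz");S=np.load("side0.npz")
a=cv2.resize(T["p"][190:310,190:400],None,fx=3.8,fy=3.8,interpolation=cv2.INTER_CUBIC)[:,:,::-1]
b=cv2.resize(S["p"][140:270,190:350],None,fx=4,fy=4,interpolation=cv2.INTER_CUBIC)[:,:,::-1]
a=np.clip(a.astype(float)*1.6,0,255).astype(np.uint8); b=np.clip(b.astype(float)*1.4,0,255).astype(np.uint8)
cv2.imwrite("pics/ct.png",a);cv2.imwrite("pics/cs.png",b)
for n,D in(("top",T),("side",S)):
    c=get_calibration(n);K=c["intrinsics"];P=pts(D["d"],K,c)
    # bench level & heights
    if n=="top": boxes=dict(bench=(300,330,225,235),hold=(250,302,198,240),rail=(222,256,295,392))
    else: boxes=dict(bench=(230,250,210,225),hold=(155,202,203,245),rail=(195,265,275,350))
    for k,(r0,r1,c0,c1) in boxes.items():
        z=P[r0:r1,c0:c1,2]; print(n,k,np.percentile(z,[1,10,50,90,97,99]).round(4))
    z=P[...,2]; r0,r1,c0,c1=boxes["hold"]
    m=np.zeros(z.shape,bool); m[r0:r1,c0:c1]=1; m&=(z>.078)&(z<.096)
    q=P[m]; print(n,"bar",m.sum(),q.mean(0).round(4)); (cx,cy),wh,an=cv2.minAreaRect((q[:,:2]*1000).astype(np.float32)); print(cx,cy,wh,an)
    r0,r1,c0,c1=boxes["rail"]
    m=np.zeros(z.shape,bool); m[r0:r1,c0:c1]=1; m&=(z>.022)&(z<.036)
    q=P[m]; print(n,"rail",m.sum(),q.mean(0).round(4)); print(cv2.minAreaRect((q[:,:2]*1000).astype(np.float32)))
E
```

```text
top bench [-0.005  -0.003  -0.0003  0.0023  0.0033  0.0045]
top hold [-0.0049 -0.0024  0.0015  0.0855  0.0888  0.0904]
top rail [-0.0044 -0.0019  0.0033  0.0306  0.0325  0.0343]
top bar 270 [0.455  0.3147 0.0866]
455.482666015625 315.0102844238281 (106.26310729980469, 22.127443313598633) 19.690048217773438
top rail 1162 [5.524e-01 2.000e-04 2.940e-02]
((552.069091796875, 0.9112014770507812), (241.63375854492188, 46.68749237060547), 88.90670013427734)
side bench [-0.0025 -0.0014  0.0005  0.0025  0.0035  0.0039]
side hold [-0.0028 -0.0011  0.0025  0.0788  0.0881  0.09  ]
side rail [-0.0029 -0.0013  0.0012  0.0303  0.0326  0.0385]
side bar 194 [0.4522 0.3134 0.0853]
455.116455078125 316.58831787109375 (108.01811218261719, 25.73497200012207) 20.85670280456543
side rail 959 [0.5508 0.0013 0.0297]
((553.655029296875, 17.312789916992188), (279.7622985839844, 69.07160949707031), 84.28717803955078)
```

View pics/ct.png

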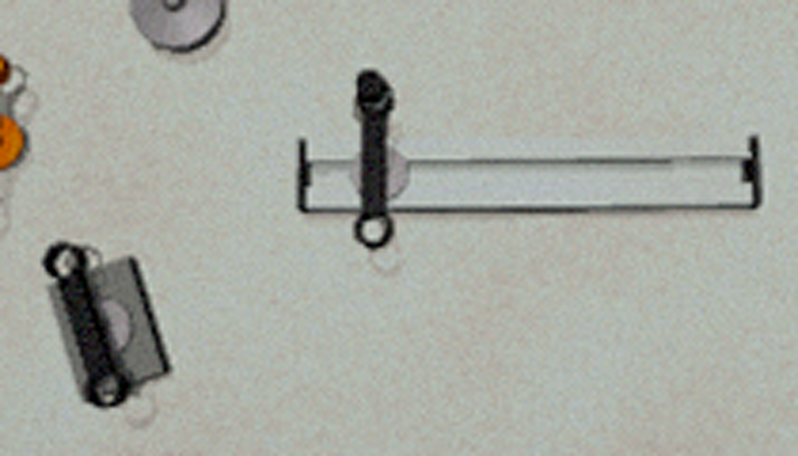

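View pics/cs.png

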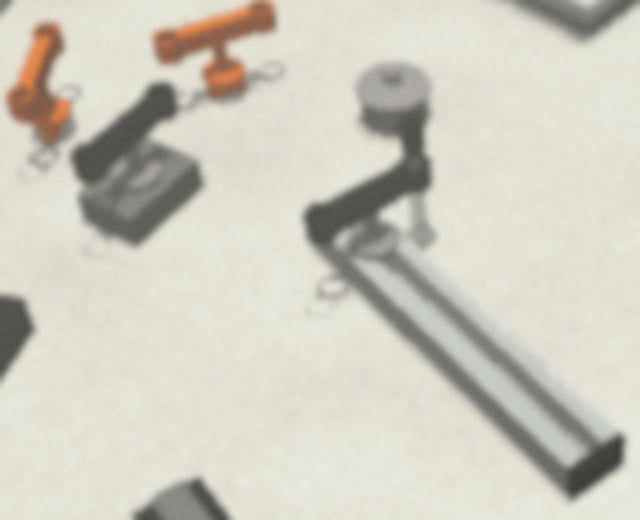

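The crops confirm it. The black holder stands on the grey stand, its bar running from (66,262) to (108,388) in the top crop. The rail's end caps are at (303,175) and (755,172), and the free stretch lies right of the fitted holder. Next I locate the slot accurately.

```bash
cat > rail.py <<'E'
from h import *
D=np.load("top0.npz");c=get_calibration("top");K=c["intrinsics"]
z=pts(D["d"],K,c)[...,2]
g=[[] for _ in range(4)]; zc=[.015,.03,.027,.03]
for u in range(305,383):
    r=np.arange(252,220,-1); s=z[r,u]; h=s>.016
    k=np.flatnonzero(np.diff(h.astype(int)))
    if len(k)!=4: continue
    for i,j in enumerate(k):
        g[i].append((u,r[j]-(.016-s[j])/(s[j+1]-s[j])))
L=[]
for i in range(4):
    if len(g[i])<5: print(i,len(g[i])); continue
    P=plane(np.array(g[i]),zc[i],K,c); f=np.polyfit(P[:,1],P[:,0],1); res=np.std(P[:,0]-np.polyval(f,P[:,1]))
    L.append(f); print(i,len(P),"x at y=0,-.05:",np.polyval(f,[0,-.05]).round(4),"slope",f[0].round(4),"res",res.round(4))
# end caps: dark pixels, both views
for n in("top","side"):
    D=np.load(n+"0.npz");c=get_calibration(n);K=c["intrinsics"];P=pts(D["d"],K,c);gr=D["p"].mean(2)
    m=(P[...,2]>.022)&(P[...,2]<.036)&(abs(P[...,0]-.55)<.035)&(abs(P[...,1])<.18)&(gr<50)
    nn,l,st,ce=cv2.connectedComponentsWithStats(m.astype(np.uint8))
    for i in range(1,nn):
        if st[i,4]>=8: q=P[l==i]; print(n,st[i],"mean",q.mean(0).round(4),"min",q.min(0).round(4),"max",q.max(0).round(4))
E
python3 rail.py
```

```text
0 72 x at y=0,-.05: [0.53   0.5295] slope 0.0097 res 0.0006
1 72 x at y=0,-.05: [0.5447 0.5442] slope 0.0099 res 0.0007
2 72 x at y=0,-.05: [0.5608 0.5598] slope 0.0193 res 0.0002
3 72 x at y=0,-.05: [0.5757 0.5747] slope 0.0197 res 0.0001
top [387 226   3  18  33] mean [ 0.5494 -0.1157  0.0299] min [ 0.5289 -0.1188  0.0271] max [ 0.5723 -0.1133  0.0339]
top [285 236   1   9   9] mean [0.541  0.1466 0.0335] min [0.5308 0.1464 0.0276] max [0.551  0.1471 0.0359]
side [335 251  10   8  14] mean [ 0.5528 -0.1197  0.0259] min [ 0.5352 -0.1214  0.0235] max [ 0.5681 -0.1183  0.0288]
```

Slot centre line is x = 0.5528 + 0.0145·y. Its inner width reads 15.6 mm and outer 45.2 mm, against the given 17 and 46 mm. Rail centre is at y ≈ 0.035. Now moving above the holder.

Call:
send_rows:
  targets:
    - {"translation":[-5,-1,0],"spin":-8.5,"jaw":0.6}
    - {"translation":[-10,-2,0],"spin":-17,"jaw":0.6}
    - {"translation":[-15,-3.2,0],"spin":-25.5,"jaw":0.6}
    - {"translation":[-19.5,-4.1,0],"spin":-34,"jaw":0.6}
    - {"translation":[-24,-5.1,0],"spin":-41.4,"jaw":0.6}
  force: 30

```text
time: 0.6
tool_pos: [0.3785, 0.366, 0.2265]
tool_rot: [-3.142, -0.001, -2.835]
contact_force: [0.6, 0.0, -0.0]
opening: 0.0574
grip_force: 0.0
```

Call:
send_rows:
  targets:
    - {"translation":[-2,-3,0],"spin":0,"jaw":0.6}
    - {"translation":[-4.3,-5.8,2],"spin":0,"jaw":0.6}
    - {"translation":[-4.3,-5.8,5],"spin":0,"jaw":0.6}
    - {"translation":[-4.3,-5.8,8],"spin":0,"jaw":0.6}
    - {"translation":[-4.3,-5.8,8],"spin":0,"jaw":0.6}

```text
time: 1.1
tool_pos: [0.4335, 0.3229, 0.1427]
tool_rot: [-3.14, -0.009, -2.842]
contact_force: [1.0, -0.3, -0.2]
opening: 0.0552
grip_force: 0.0
```

Call:
send_rows:
  targets:
    - {"translation":[0,0,1],"spin":0,"jaw":0.6}
    - {"translation":[0,0,1],"spin":0,"jaw":0.6}
    - {"translation":[0,0,1],"spin":0,"jaw":0.6}
    - {"translation":[0,0,1],"spin":0,"jaw":0.6}
    - {"translation":[0,0,1],"spin":0,"jaw":0.6}

```text
time: 1.6
tool_pos: [0.436, 0.325, 0.1376]
tool_rot: [3.141, 0.002, -2.84]
contact_force: [-0.4, -0.9, 0.5]
opening: 0.0555
grip_force: 0.0
```

Call:
send_rows:
  targets:
    - {"translation":[-0.8,-0.7,0],"spin":-1.5,"jaw":0.6}
    - {"translation":[-1.6,-1.5,0],"spin":-2.9,"jaw":0.6}
    - {"translation":[-1.6,-1.5,1.5],"spin":-2.9,"jaw":0.6}
    - {"translation":[-1.6,-1.5,1.5],"spin":-2.9,"jaw":0.6}
    - {"translation":[-1.6,-1.5,1.5],"spin":-2.9,"jaw":0.6}

```text
time: 2.1
tool_pos: [0.4553, 0.3151, 0.122]
tool_rot: [3.142, -0.0, -2.79]
contact_force: [0.9, 0.1, 0.0]
opening: 0.055
grip_force: 0.0
```

```bash
python3 - <<'E'
from h import *
o=monitor.observe();print(o["tool_pos"],o["tool_rot"])
p,d,K,c=cloud("side"); cv2.imwrite("pics/s1.png",cv2.resize(p[100:230,140:300,::-1],None,fx=4,fy=4))
E
```

```text
[0.45531615 0.31505781 0.12199073] [ 3.14152263e+00 -2.73405839e-04 -2.79017932e+00]
```

View pics/s1.png

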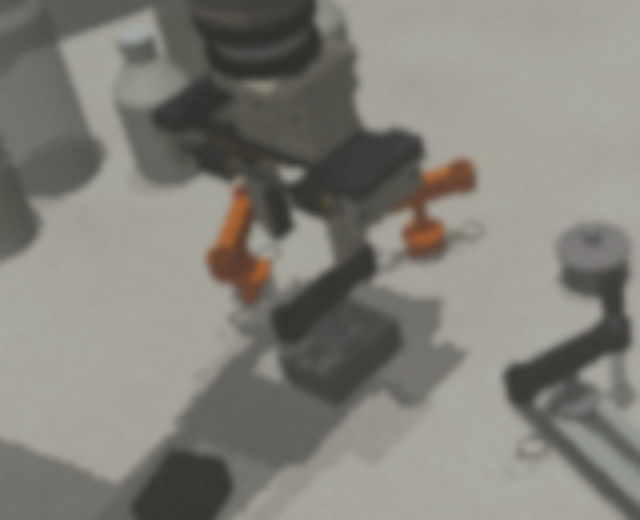

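The fingers straddle the bar, which runs (285,325) to (365,265), and both look clear of the orange holders. Descending and gripping.

Call:
send_rows:
  targets:
    - {"translation":[0,0,2],"spin":0,"jaw":0.6}
    - {"translation":[0,0,4],"spin":0,"jaw":0.6}
    - {"translation":[0,0,5.5],"spin":0,"jaw":0.6}
    - {"translation":[0,0,6.3],"spin":0,"jaw":0.6}
    - {"translation":[0,0,6.3],"spin":0,"jaw":0.6}

```text
time: 2.65
tool_pos: [0.4551, 0.315, 0.0583]
tool_rot: [-3.141, -0.001, -2.79]
contact_force: [0.2, 0.2, 0.8]
opening: 0.0552
grip_force: 0.0
```

Call:
send_rows:
  targets:
    - {"translation":[0,0,0],"spin":0,"jaw":0.3}
    - {"translation":[0,0,0],"spin":0,"jaw":0}
    - {"translation":[0,0,0],"spin":0,"jaw":0}
    - {"translation":[0,0,0],"spin":0,"jaw":0}
    - {"translation":[0,0,0],"spin":0,"jaw":0}
  force: 30

```text
time: 3.15
tool_pos: [0.4556, 0.3151, 0.059]
tool_rot: [3.141, 0.001, -2.79]
contact_force: [-0.0, 0.4, 0.3]
opening: 0.0197
grip_force: 0.0
```

Call:
send_rows:
  targets:
    - {"translation":[0,0,0],"spin":0,"jaw":0}
    - {"translation":[0,0,0],"spin":0,"jaw":0}
    - {"translation":[0,0,0],"spin":0,"jaw":0}
    - {"translation":[0,0,0],"spin":0,"jaw":0}
    - {"translation":[0,0,0],"spin":0,"jaw":0}
  force: 40

```text
time: 3.65
tool_pos: [0.4554, 0.3151, 0.0588]
tool_rot: [3.141, 0.0, -2.79]
contact_force: [-0.1, 0.9, 0.2]
opening: 0.0135
grip_force: 40.0
```

Call:
send_rows:
  targets:
    - {"translation":[0,0,-1],"spin":0,"jaw":0}
    - {"translation":[0,0,-2.5],"spin":0,"jaw":0}
    - {"translation":[0,0,-4],"spin":0,"jaw":0}
    - {"translation":[0,0,-6],"spin":0,"jaw":0}
    - {"translation":[0,0,-8],"spin":0,"jaw":0}

```text
time: 4.15
tool_pos: [0.4552, 0.3148, 0.1398]
tool_rot: [-3.141, -0.001, -2.79]
contact_force: [0.0, 0.1, -1.4]
opening: 0.0136
grip_force: 40.0
```

Call:
send_rows:
  targets:
    - {"translation":[0,0,-2.5],"spin":0,"jaw":0}
    - {"translation":[0,0,-5],"spin":0,"jaw":0}
    - {"translation":[0,0,-7],"spin":0,"jaw":0}
    - {"translation":[0,0,-8],"spin":0,"jaw":0}
    - {"translation":[0,0,-8],"spin":0,"jaw":0}

```text
time: 4.65
tool_pos: [0.4559, 0.3152, 0.2202]
tool_rot: [3.141, 0.003, -2.79]
contact_force: [0.6, 0.7, -2.4]
opening: 0.0139
grip_force: 40.0
```

Call:
send_rows:
  targets:
    - {"translation":[0.2,-3,0],"spin":8,"jaw":0}
    - {"translation":[0.5,-6.5,0],"spin":16,"jaw":0}
    - {"translation":[0.7,-10,0],"spin":24,"jaw":0}
    - {"translation":[0.9,-13.5,0],"spin":32,"jaw":0}
    - {"translation":[1.1,-17,0],"spin":40,"jaw":0}

```text
time: 5.15
tool_pos: [0.5031, 0.1502, 0.2173]
tool_rot: [-3.14, -0.002, 2.789]
contact_force: [-0.2, -0.1, -1.9]
opening: 0.014
grip_force: 40.0
```

Call:
send_rows:
  targets:
    - {"translation":[0,0,0],"spin":8,"jaw":0}
    - {"translation":[0,0,0],"spin":16,"jaw":0}
    - {"translation":[0,0,0],"spin":24,"jaw":0}
    - {"translation":[0,0,0],"spin":24,"jaw":0}
    - {"translation":[0,0,0],"spin":24,"jaw":0}

```text
time: 5.65
tool_pos: [0.5032, 0.1515, 0.2178]
tool_rot: [-3.14, -0.001, 2.38]
contact_force: [-0.0, -0.3, -2.5]
opening: 0.0136
grip_force: 40.0
```

Call:
send_rows:
  targets:
    - {"translation":[-3,-1.7,0],"spin":8,"jaw":0}
    - {"translation":[-6.5,-3.7,0],"spin":16,"jaw":0}
    - {"translation":[-10,-5.7,0],"spin":24,"jaw":0}
    - {"translation":[-13,-7.5,0],"spin":32,"jaw":0}
    - {"translation":[-15.1,-8.7,0],"spin":39,"jaw":0}

```text
time: 6.15
tool_pos: [0.5524, -0.0179, 0.2182]
tool_rot: [-3.141, 0.0, 1.692]
contact_force: [0.5, 0.2, -1.6]
opening: 0.0138
grip_force: 40.0
```

Call:
send_rows:
  targets:
    - {"translation":[0,0,1],"spin":8,"jaw":0}
    - {"translation":[0,0,3],"spin":8,"jaw":0}
    - {"translation":[0,0,5],"spin":8,"jaw":0}
    - {"translation":[0,0,6],"spin":8,"jaw":0}
    - {"translation":[0,0,6],"spin":8,"jaw":0}

```text
time: 6.65
tool_pos: [0.5513, -0.0155, 0.1571]
tool_rot: [-3.138, -0.001, 1.558]
contact_force: [-0.3, 1.0, -2.6]
opening: 0.0138
grip_force: 40.0
```

Call:
send_rows:
  targets:
    - {"translation":[0,0.1,2],"spin":0,"jaw":0}
    - {"translation":[0,0.1,4],"spin":0,"jaw":0}
    - {"translation":[0,0.1,6],"spin":0,"jaw":0}
    - {"translation":[0,0.1,6.5],"spin":0,"jaw":0}
    - {"translation":[0,0.1,6.5],"spin":0,"jaw":0}

```text
time: 7.15
tool_pos: [0.5534, -0.0156, 0.0939]
tool_rot: [-3.141, -0.0, 1.557]
contact_force: [-0.6, 0.4, -2.3]
opening: 0.0136
grip_force: 40.0
```

```bash
python3 - <<'E'
from h import *
for i in range(4):
    o=monitor.observe();print(o["tool_pos"].round(4),o["tool_rot"].round(4))
    p,d,K,c=cloud("side")
cv2.imwrite("pics/s2.png",cv2.resize(p[150:270,240:370,::-1],None,fx=5,fy=5,interpolation=cv2.INTER_CUBIC)); np.savez("s2.npz",p=p,d=d)
E
```

```text
[ 0.5534 -0.0156  0.0939] [-3.1413e+00 -1.0000e-04  1.5566e+00]
[ 0.5539 -0.0158  0.0946] [3.1404e+00 1.0000e-04 1.5564e+00]
[ 0.5541 -0.0158  0.095 ] [3.1394e+00 3.0000e-04 1.5562e+00]
[ 0.5542 -0.0158  0.0951] [3.1391e+00 3.0000e-04 1.5561e+00]
```

View pics/s2.png

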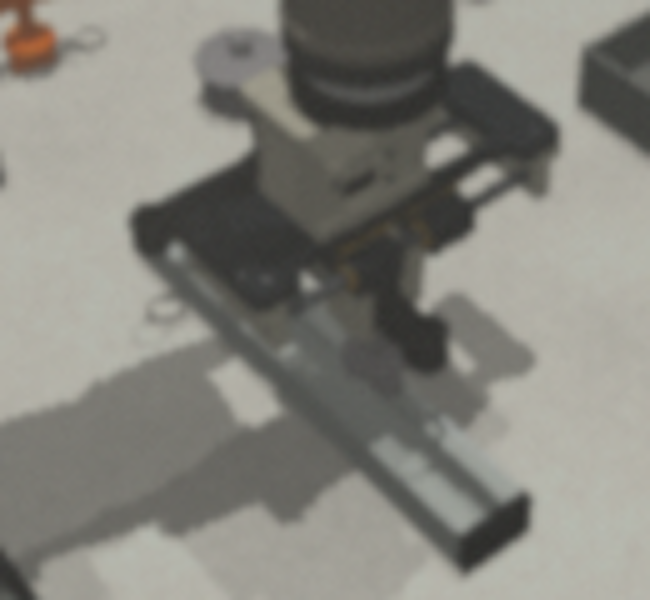

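Call:
send_rows:
  targets:
    - {"translation":[0,-0.1,0],"spin":0,"jaw":0}
    - {"translation":[0,-0.1,0.5],"spin":0,"jaw":0}
    - {"translation":[0,-0.1,0.5],"spin":0,"jaw":0}
    - {"translation":[0,-0.1,0.5],"spin":0,"jaw":0}
    - {"translation":[0,-0.1,0.5],"spin":0,"jaw":0}

```text
time: 7.85
tool_pos: [0.5523, -0.0157, 0.0887]
tool_rot: [3.142, -0.0, 1.556]
contact_force: [-0.0, -0.2, -1.7]
opening: 0.0135
grip_force: 40.0
```

```bash
python3 - <<'E'
from h import *
for n in("top","side"):
    p,d,K,c=cloud(n); P=pts(d,K,c); np.savez(n+"3.npz",p=p,d=d)
    o=monitor.observe();print(o["tool_pos"].round(4),o["tool_rot"].round(4))
    gr=p.mean(2); z0=o["tool_pos"][2]+.019
    m=(abs(P[...,0]-.5535)<.02)&(P[...,1]>-.08)&(P[...,1]<.05)&(abs(P[...,2]-z0)<.014)&(gr<60)
    q=P[m]; print(n,m.sum(),z0)
    if m.sum():
        for lo,hi in((-.08,-.055),(-.055,-.03),(.0,.05)):
            s=q[(q[:,1]>lo)&(q[:,1]<hi)]
            if len(s): print(lo,len(s),s.min(0).round(4),s.max(0).round(4),s.mean(0).round(4))
a=np.load("top3.npz")["p"]
cv2.imwrite("pics/t3.png",np.clip(cv2.resize(a[190:270,280:400,::-1],None,fx=6,fy=6,interpolation=cv2.INTER_CUBIC).astype(float)*1.7,0,255))
E
```

```text
[ 0.5523 -0.0157  0.0888] [ 3.1415e+00 -1.0000e-04  1.5557e+00]
top 3 0.10775280218477402
0.0 3 [0.5535 0.0139 0.1158] [0.5583 0.0141 0.117 ] [0.5559 0.014  0.1164]
[ 0.5523 -0.0157  0.0887] [ 3.1415e+00 -1.0000e-04  1.5557e+00]
side 136 0.10773447203596855
-0.08 50 [ 0.5385 -0.0701  0.0967] [ 0.5607 -0.0553  0.1209] [ 0.5461 -0.0642  0.1107]
-0.055 68 [ 0.5413 -0.0547  0.0991] [ 0.5618 -0.0303  0.12  ] [ 0.55   -0.0431  0.112 ][ WARN:0@1.536] global loadsave.cpp:1063 imwrite_ Unsupported depth image for selected encoder is fallbacked to CV_8U.
```

View pics/t3.png

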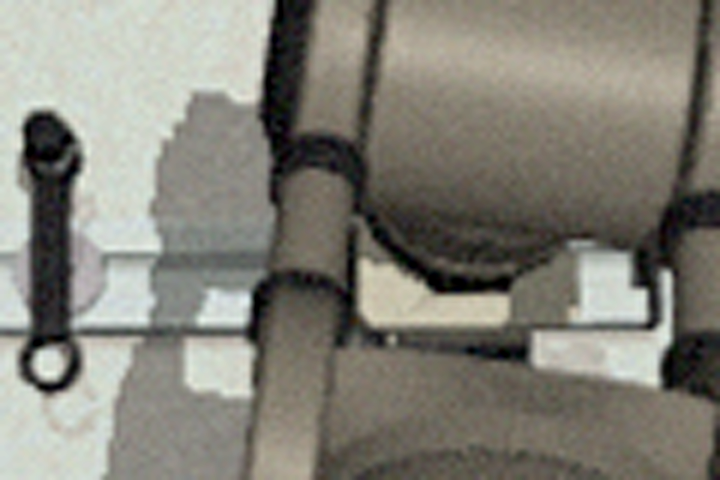

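The top view is blocked by the arm, but the side view puts the bar where expected. Lowering gently and watching the force.

Call:
send_rows:
  targets:
    - {"translation":[0,0,0.4],"spin":0,"jaw":0}
    - {"translation":[0,0,0.8],"spin":0,"jaw":0}
    - {"translation":[0,0,1.2],"spin":0,"jaw":0}
    - {"translation":[0,0,1.5],"spin":0,"jaw":0}
    - {"translation":[0,0,1.5],"spin":0,"jaw":0}
  force: 20

```text
time: 8.45
tool_pos: [0.5519, -0.0157, 0.0731]
tool_rot: [-3.14, -0.0, 1.556]
contact_force: [-0.2, -0.3, -2.3]
opening: 0.0142
grip_force: 20.0
```

Call:
send_rows:
  targets:
    - {"translation":[0,0,0.3],"spin":0,"jaw":0}
    - {"translation":[0,0,0.6],"spin":0,"jaw":0}
    - {"translation":[0,0,0.9],"spin":0,"jaw":0}
    - {"translation":[0,0,1.2],"spin":0,"jaw":0}
    - {"translation":[0,0,1.2],"spin":0,"jaw":0}

```text
time: 8.95
tool_pos: [0.5519, -0.0157, 0.0612]
tool_rot: [-3.141, -0.0, 1.556]
contact_force: [-0.5, 1.3, -2.3]
opening: 0.0138
grip_force: 20.0
```

Call:
send_rows:
  targets:
    - {"translation":[0,0,0.1],"spin":0,"jaw":0}
    - {"translation":[0,0,0.2],"spin":0,"jaw":0}
    - {"translation":[0,0,0.2],"spin":0,"jaw":0}
    - {"translation":[0,0,0.2],"spin":0,"jaw":0}
    - {"translation":[0,0,0.2],"spin":0,"jaw":0}

```text
time: 9.45
tool_pos: [0.5523, -0.0157, 0.0598]
tool_rot: [3.141, -0.0, 1.556]
contact_force: [0.6, 0.3, -1.2]
opening: 0.0135
grip_force: 20.0
```

Call:
send_rows:
  targets:
    - {"translation":[0,0,0.1],"spin":0,"jaw":0}
    - {"translation":[0,0,0.1],"spin":0,"jaw":0}
    - {"translation":[0,0,0.1],"spin":0,"jaw":0}
    - {"translation":[0,0,0.1],"spin":0,"jaw":0}
    - {"translation":[0,0,0.1],"spin":0,"jaw":0}

```text
time: 9.95
tool_pos: [0.5524, -0.0157, 0.0588]
tool_rot: [3.141, -0.0, 1.556]
contact_force: [-0.1, -0.0, -1.4]
opening: 0.0141
grip_force: 20.0
```

Call:
send_rows:
  targets:
    - {"translation":[0,0,0.1],"spin":0,"jaw":0}
    - {"translation":[0,0,0.1],"spin":0,"jaw":0}
    - {"translation":[0,0,0.1],"spin":0,"jaw":0}
    - {"translation":[0,0,0.1],"spin":0,"jaw":0}
    - {"translation":[0,0,0.1],"spin":0,"jaw":0}

```text
time: 10.45
tool_pos: [0.5526, -0.0158, 0.0586]
tool_rot: [3.14, 0.0, 1.556]
contact_force: [-0.7, 1.5, 5.8]
opening: 0.0137
grip_force: 20.0
```

Seated, with +5.8 N contact at the expected height. Now the quarter turn.

Call:
send_rows:
  targets:
    - {"translation":[0,0,-0.1],"spin":6,"jaw":0}
    - {"translation":[0,0,-0.1],"spin":14,"jaw":0}
    - {"translation":[0,0,-0.1],"spin":22,"jaw":0}
    - {"translation":[0,0,-0.1],"spin":30,"jaw":0}
    - {"translation":[0,0,-0.1],"spin":38,"jaw":0}
  force: 30

```text
time: 10.95
tool_pos: [0.552, -0.0158, 0.0586]
tool_rot: [-3.141, 0.0, 0.887]
contact_force: [-1.0, 0.1, -0.9]
opening: 0.0137
grip_force: 30.0
```

Call:
send_rows:
  targets:
    - {"translation":[0,0,0],"spin":8,"jaw":0}
    - {"translation":[0,0,0],"spin":16,"jaw":0}
    - {"translation":[0,0,0],"spin":24,"jaw":0}
    - {"translation":[0,0,0],"spin":32,"jaw":0}
    - {"translation":[0,0,0],"spin":38,"jaw":0}

```text
time: 11.45
tool_pos: [0.5519, -0.0157, 0.0586]
tool_rot: [-3.141, 0.001, 0.224]
contact_force: [-1.4, 0.2, -1.1]
opening: 0.0139
grip_force: 30.0
```

Call:
send_rows:
  targets:
    - {"translation":[0,0,0],"spin":6,"jaw":0}
    - {"translation":[0,0,0],"spin":11,"jaw":0}
    - {"translation":[0,0,0],"spin":13.8,"jaw":0}
    - {"translation":[0,0,0],"spin":13.8,"jaw":0}
    - {"translation":[0,0,0],"spin":13.8,"jaw":0}

```text
time: 11.95
tool_pos: [0.5521, -0.0157, 0.0586]
tool_rot: [-3.141, 0.0, -0.01]
contact_force: [-0.1, -0.8, -0.7]
opening: 0.0137
grip_force: 30.0
```

Call:
send_rows:
  targets:
    - {"translation":[0,0,0.1],"spin":0,"jaw":0}
    - {"translation":[0,0,0.1],"spin":0,"jaw":0}
    - {"translation":[0,0,0.1],"spin":0,"jaw":0}
    - {"translation":[0,0,0.1],"spin":0,"jaw":0}
    - {"translation":[0,0,0.1],"spin":0,"jaw":0}

```text
time: 12.45
tool_pos: [0.5522, -0.0157, 0.0586]
tool_rot: [3.142, -0.0, -0.01]
contact_force: [-3.4, -0.3, 6.5]
opening: 0.0137
grip_force: 30.0
```

Call:
send_rows:
  targets:
    - {"translation":[0,0,-0.05],"spin":0,"jaw":0}
    - {"translation":[0,0,-0.05],"spin":0,"jaw":0.2}
    - {"translation":[0,0,-0.05],"spin":0,"jaw":0.5}
    - {"translation":[0,0,-0.05],"spin":0,"jaw":0.5}
    - {"translation":[0,0,-0.05],"spin":0,"jaw":0.5}

```text
time: 12.95
tool_pos: [0.5523, -0.0157, 0.0581]
tool_rot: [-3.142, -0.0, -0.011]
contact_force: [-0.1, -0.2, -0.8]
opening: 0.0381
grip_force: 0.0
```

Call:
send_rows:
  targets:
    - {"translation":[0,0,0],"spin":0,"jaw":0.5}
    - {"translation":[0,0,0],"spin":0,"jaw":0.5}
    - {"translation":[0,0,-1],"spin":0,"jaw":0.5}
    - {"translation":[0,0,-2.5],"spin":0,"jaw":0.5}
    - {"translation":[0,0,-4],"spin":0,"jaw":0.5}

```text
time: 13.45
tool_pos: [0.5523, -0.0157, 0.0992]
tool_rot: [-3.142, -0.0, -0.012]
contact_force: [-0.2, -0.4, -0.1]
opening: 0.0456
grip_force: 0.0
```

Call:
send_rows:
  targets:
    - {"translation":[0,0,-3],"spin":0,"jaw":0.5}
    - {"translation":[0,0,-7],"spin":0,"jaw":0.5}
    - {"translation":[0,0,-10],"spin":0,"jaw":0.5}
    - {"translation":[0,0,-12],"spin":0,"jaw":0.5}
    - {"translation":[0,0,-12],"spin":0,"jaw":0.5}

```text
time: 13.95
tool_pos: [0.5538, -0.0159, 0.2222]
tool_rot: [3.141, -0.007, -0.011]
contact_force: [0.5, -0.6, 0.5]
opening: 0.0461
grip_force: 0.0
```

Call:
send_rows:
  targets:
    - {"translation":[-4,0,0],"spin":0,"jaw":0.5}
    - {"translation":[-8,-3,0],"spin":0,"jaw":0.5}
    - {"translation":[-12,-7,0],"spin":0,"jaw":0.5}
    - {"translation":[-12,-11,0],"spin":0,"jaw":0.5}
    - {"translation":[-12,-15,0],"spin":0,"jaw":0.5}

```text
time: 14.45
tool_pos: [0.4321, 0.1369, 0.218]
tool_rot: [-3.142, 0.001, -0.012]
contact_force: [1.2, -0.3, -0.4]
opening: 0.0463
grip_force: 0.0
```

```bash
python3 - <<'E'
from h import *
o=monitor.observe();print(o["time"],o["tool_pos"],o["contact_force"])
ims=[]
for n,(r0,r1,c0,c1) in(("top",(190,270,260,400)),("side",(160,270,250,390))):
    p,d,K,c=cloud(n); P=pts(d,K,c)
    m=(abs(P[...,0]-.5523)<.07)&(abs(P[...,1]+.0157)<.04)&(P[...,2]>.078)&(P[...,2]<.096)
    q=P[m]
    if len(q): print(n,len(q),q.mean(0),np.percentile(q[:,2],95),cv2.minAreaRect((q[:,:2]*1000).astype(np.float32)))
    ims.append(cv2.resize(np.clip(p[r0:r1,c0:c1,::-1]*1.5,0,255).astype(np.uint8),(420,(r1-r0)*3),interpolation=cv2.INTER_CUBIC))
cv2.imwrite("pics/f.png",np.vstack(ims))
E
```

```text
14.45 [0.43211605 0.13690312 0.2180389 ] [ 1.23713619 -0.31072047 -0.37647246]
top 233 [ 0.55275563 -0.01560894  0.08691011] 0.08995678992096641 ((551.3363647460938, -16.080799102783203), (22.621057510375977, 106.05070495605469), 89.21017456054688)
side 249 [ 0.54941045 -0.0172865   0.08573583] 0.09018791252867275 ((551.6919555664062, -15.865196228027344), (24.138343811035156, 107.1999282836914), 89.01327514648438)
```

View pics/f.png

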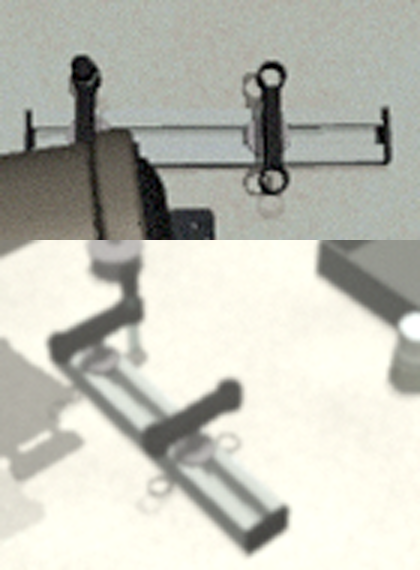

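In both views the holder stands square across the rail, parallel to the fitted one, with its rings at (271,75) and (271,180) in the top crop. Its yaw is about -0.9° against the rail's -0.8°, its top is at about 88 mm, and the gripper is clear. Handing in.

```bash
python3 -c "from cell import job; print(job.hand_in())"
```

```text
the job is handed in; nothing more can be done
None
```

The loose holder is now in the rail's free stretch, collar down and bar square across the rail within about 0.3°. The gripper let go and moved clear, and the job was handed in at about 14.5 s; no verdict came back.

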